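# Fetch the colour pan from behind the paint bottles

### The arm

A 7-joint arm with a two-finger parallel gripper is mounted at the origin on the work surface. World frame = base frame: x ahead of the robot, y to its left, z up, the work surface at z = 0. Lengths are in mm, angles in rad, forces in N, time in s.
With the tool pointing down it reaches from about 375 to 925 mm from the base axis. Payload 3.1 kg.
Tool frame: the origin (TCP) lies at the very end of the fingers, on their centre line; the grasp point (between the pads) lies behind it (grip_point_offset is the z of the grasp point in the tool frame, in mm); z points along the fingers, y is the direction in which the jaws open and shut (so a half turn about z gives the same grasp; the last joint's range is limited). The gripper opens to 85 mm and grips with 20 to 120 N. Pads are 22 mm wide; open, the fingers measure 114 mm over their backs; the gripper's body (76 mm by 85 mm) begins 54 mm behind the grasp point. The pads swing forward as they close: fully open they stand 13 mm farther back than shut.
Start: joints at [1.061, 0.383, 0.044, 1.598, -0.018, 1.161, -0.05], TCP at [260.188, -595.655, 231.269] pointing down, gripper open.
Joint ranges: [-2.61, 2.61], [-0.41, 2.15], [-1.48, 1.57], [0, 2.5], [-1.57, 4.71], [0.05, 1.97], [-2.85, 2.85]. Speed limits (rad/s): [2.79, 2.79, 3.14, 3.14, 3.14, 3.14, 3.14].

### API

Orientations are given as a rotation vector (axis times angle).
In Python, from bench import move_to, move_l, goto_joints, ungrasp, gripper_close, hold, ik, sense, camera, camera_model, PlanningError, job_done, regions_of, grip_point_offset gives the robot as it stands. The module is installed in compiled form; this text tells all that it offers. Calls block until the motion is done:
- move_to(position, orientation): joint-space move of the TCP to a pose.
- move_l(position, attitude=None, max_speed=150): straight line of the TCP; attitude=None keeps the orientation; max_speed is the mean speed in mm/s.
- goto_joints(angles): joint-space move.
- ungrasp() and gripper_close(squeeze=None): open the fingers fully, or close them until they stop; squeeze is the grip in N (None keeps the last).
- hold(seconds).
- ik(position, orientation): joint angles nearest the present ones, or None.
- sense(): the state.
- camera(name): name is "scene" or "top"; returns (picture, depth): 420x560x3 uint8, red, green, blue; 420x560 float32, mm along the optical axis (not along the pixel's ray), 0 where there is no reading.
- camera_model(name): a dict with "fovy" (degrees; the focal length in pixels is half the picture's height over the tangent of half this angle, whatever the lens; pixels are square), "cx", "cy" (the principal point, pixels), "position" and "orientation" of the camera in the world. Camera axes: x right, y down, z forward; pixel columns grow to the right and rows downward; lengths in mm; the calibration is good to about 2 mm. A picture is of the moment at which its call begins. camera_model takes no time and is no camera call.
A pose or a line that the arm cannot do raises PlanningError and nothing moves.
- job_done(): hands the job in, once; it reports no verdict.
Trained networks look in the newest picture that a camera, given by its name, has taken for a name from the list of things; names that differ only in an ending like _2 or _b are one class to them, and where a whole thing is asked for, a point or a joint stands for the part that bears it (a point fixed in the world has none). Each returns a list of dicts, best first, with "score" (0 to 1); they miss things now and then, are a little off and sometimes report something else, mostly with a low value. They report only what shows in the picture. A call takes as long as a camera call. They do not tell look-alikes from the thing itself.
- regions_of(name, camera): "pixels" (420x560 bool, what is visible of it) and "rect" ([centre column, centre row, width, height] in pixels, round what is visible of it).
The state is a dict: "clock": time; "joints": joint angles; "dq": joint speeds; "joint_efforts": joint torques, N m; "position": TCP position; "eef_rot": TCP orientation; "contact_force": force on the tool from outside, world axes, zero at the start; "torque": the same for the moment, N m; "grip_width": opening from 0.0 (shut) to 1.0 (fully open).
Only numpy, scipy, OpenCV 4.12 (cv2) and the standard library are available. Lean on these libraries where they do the work, as an engineer would, in place of code of your own. Each camera call takes 0.05 s, during which the arm holds its last target.

### The job

The white pan of green colour on the plywood board is hemmed in by three paint bottles: first stand all three bottles on the white tray at the side, and only then set the pan down fully on the cork mat. With the pan there, put the bottles back on the plywood board, each standing fully on the round coaster of its own colour, whichever one it came from. Keep the bottles and the pan upright throughout and leave the clay pot where it is.

Things in the scene. Friction and masses are not known exactly. Their poses are not given: they have to be found in the camera images.
- bottle_red: Loose red plastic paint bottle, round, upright, 104 mm tall, about 0.14 kg: straight red body 42 mm in diameter up to 78 mm, short shoulder, white cap 24 mm in diameter from 84 to 104 mm. Origin at the centre of its underside, z up. It starts on one of the three coasters, not necessarily its own; beside the pan there are about 16 mm between bottle and pan.
- bottle_blue: Loose blue plastic paint bottle, round, upright, 104 mm tall, about 0.14 kg: straight blue body 42 mm in diameter up to 78 mm, short shoulder, white cap 24 mm in diameter from 84 to 104 mm. Origin at the centre of its underside, z up. It starts on one of the three coasters, not necessarily its own; beside the pan there are about 16 mm between bottle and pan.
- bottle_yellow: Loose yellow plastic paint bottle, round, upright, 104 mm tall, about 0.14 kg: straight yellow body 42 mm in diameter up to 78 mm, short shoulder, white cap 24 mm in diameter from 84 to 104 mm. Origin at the centre of its underside, z up. It starts on one of the three coasters, not necessarily its own; beside the pan there are about 16 mm between bottle and pan.
- pan: Loose low round white ceramic pan with a dry green colour cake on top, solid, 46 mm in diameter, 30 mm tall, about 0.09 kg. Origin at the centre of its underside, z up. It starts on the plywood paint board (8 mm thick), with a bottle on its left, one on its right and one on the robot's side of it, each 60 mm away centre to centre; they all stand taller than it, so that a gripper has no room around it until they are gone.
- coaster_red: Round red coaster, 62 mm in diameter, 3 mm thick, fixed on top of the plywood paint board (160 x 210 mm, 8 mm thick). Origin at the centre of its underside, z up, its top 3 mm above that; its x axis is the board's, pointing away from the robot. At the start a bottle stands on it, 10 mm of its edge showing all round.
- coaster_blue: Round blue coaster, 62 mm in diameter, 3 mm thick, fixed on top of the plywood paint board (160 x 210 mm, 8 mm thick). Origin at the centre of its underside, z up, its top 3 mm above that; its x axis is the board's, pointing away from the robot. At the start a bottle stands on it, 10 mm of its edge showing all round.
- coaster_yellow: Round yellow coaster, 62 mm in diameter, 3 mm thick, fixed on top of the plywood paint board (160 x 210 mm, 8 mm thick). Origin at the centre of its underside, z up, its top 3 mm above that; its x axis is the board's, pointing away from the robot. At the start a bottle stands on it, 10 mm of its edge showing all round.
- side_tray: Flat white rectangular tray with a thin grey line along its edge but no raised rim, 220 mm along its x, 120 mm along its y, 6 mm thick, fixed on the table to the left or to the right of the paint board, empty at the start. Origin at the centre of its underside, z up, its top 6 mm above that.
- cork_mat: Round brown cork mat, 76 mm in diameter, 4 mm thick, fixed on the table on the other side of the paint board from the tray. Origin at the centre of its underside, z up, its top 4 mm above that.
- clay_pot: Bystander: open brown clay pot, loose, 70 mm in diameter, 70 mm tall, 0.3 kg, standing beyond the paint board. Origin at the centre of its underside. (A sketchbook 14 mm thick and a pencil box 22 mm high lie still farther off at the left and right back corners, out of the way.)
Not all that is in view belongs to the job. What is meant by the bottle_blue is not black, and is the larger of those in its own colour.

How it is judged:
By the outcome, as a careful person would: the job done as asked, in the order asked, and still so for the second after the job is handed in, with the robot touching nothing.
It also fails if it takes over 128 s, if anything falls off the work surface, if the arm or the gripper's body presses on something with over 40 N, if the wrist force passes 120 N, or if a joint passes its speed limit or range.

## Working session

There is one attempt and no reset: what is moved stays moved. The work goes in short steps, each a Python script; the robot and the scene stay as the last script left them, time stands still between calls to the robot, and variables do not carry over. Pictures are saved under pics/ and viewed, and the job is handed in when it is done.

```bash
mkdir -p pics
python3 - <<'E'
from bench import *
import cv2
for n in ("scene","top"):
    p,d=camera(n); cv2.imwrite(f"pics/{n}0.png",p[:,:,::-1]); print(camera_model(n))
s=sense(); print(s); print(grip_point_offset)
E
```

```text
{'fovy': 49.517802442182344, 'cx': 278.45496115047996, 'cy': 206.70287400114162, 'position': array([1027.09246103,  725.91122086,  648.61647621]), 'orientation': array([-0.64675861, -2.55477552,  1.30481451])}
{'fovy': 47.646585805072675, 'cx': 276.4666727687124, 'cy': 208.39121004362502, 'position': array([ 562.58025985,  -15.59631579, 1048.86520609]), 'orientation': array([-2.21270858,  2.15196331, -0.07383472])}
{'clock': 0.1, 'joints': array([ 1.06118754,  0.38378454,  0.04386335,  1.5994348 , -0.0178762 ,
        1.16118468, -0.04993241]), 'dq': array([-0.00155367, -0.00104128,  0.00146937, -0.00336161, -0.0009303 ,
        0.00036105,  0.000527  ]), 'joint_efforts': array([ 2.92948956e-03, -4.34726679e+01,  1.02930218e+00, -2.50454915e+01,
        1.08872759e-02,  5.46393916e-03, -1.48881696e-05]), 'position': array([ 259.80659948, -594.88152798,  229.98470089]), 'eef_rot': array([-3.07294021e+00, -6.41879186e-01,  1.02040749e-03]), 'contact_force': array([-0.51466774,  0.35317921,  0.6384958 ]), 'torque': array([-0.01343048,  0.00120884, -0.00313721]), 'grip_width': 0.9998293825253156}
-18.700000000000003
```

View pics/scene0.png

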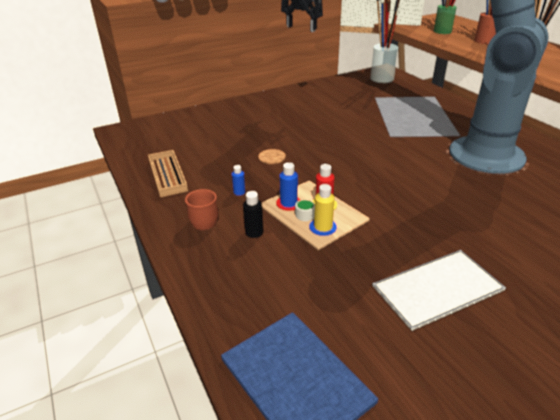

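View pics/top0.png

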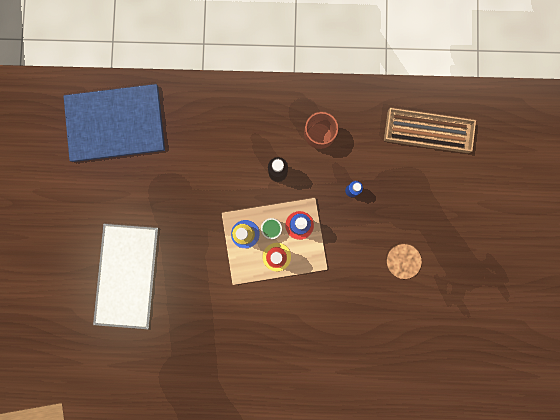

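The top view shows yellow on the blue coaster (243,234), blue on the red coaster (300,224), red on the yellow coaster (276,258), and the pan at (271,229). The tray is at (126,276), the cork at (404,261) and the pot at (321,128). 

These could be taken for bottle_blue:
- the large blue bottle at (300,224) on the board
- a small blue one at (355,188)
- a black one at (278,167)

I choose the large one on the board. Next I'll check it in a crop and measure.

```bash
cat > h.py <<'E'
from bench import *
import numpy as np, cv2
from scipy.spatial.transform import Rotation as R
def K(n):
    m=camera_model(n); f=210/np.tan(np.radians(m['fovy']/2))
    return f,m['cx'],m['cy'],np.array(m['position']),R.from_rotvec(m['orientation']).as_matrix()
def onplane(n,u,v,z):
    f,cx,cy,p,M=K(n); d=M@np.array([(u-cx)/f,(v-cy)/f,1.0]); return p+d*(z-p[2])/d[2]
def cloud(n,d):
    f,cx,cy,p,M=K(n); v,u=np.mgrid[:d.shape[0],:d.shape[1]]
    P=np.stack([(u-cx)/f*d,(v-cy)/f*d,d],-1)@M.T+p
    P[d<=0]=np.nan; return P
def save(n,p,c=None,s=1):
    if c: p=p[c[1]:c[3],c[0]:c[2]]
    cv2.imwrite(n,cv2.resize(p,None,fx=s,fy=s,interpolation=cv2.INTER_CUBIC)[:,:,::-1])
E
python3 - <<'E'
from h import *
ims={}
for n in("top","scene"):
    p,d=camera(n); ims[n]=(p,d)
    save(f"pics/crop_{n}.png",p,(200,100,440,300) if n=="top" else (180,130,400,290),3)
    P=cloud(n,d)
    for k in "bottle_red bottle_blue bottle_yellow pan coaster_red coaster_blue coaster_yellow side_tray cork_mat clay_pot".split():
        for r in regions_of(k,n)[:3]:
            Q=P[r['pixels']]; Q=Q[~np.isnan(Q[:,0])]
            if len(Q)==0: print(n,k,"nodepth");continue
            z=np.percentile(Q[:,2],[2,50,98]); 
            lo,hi=np.percentile(Q,[2,98],axis=0)
            print(n,k,round(r['score'],2),np.round(r['rect']),len(Q),'z',z.round(),'mid',((lo+hi)/2).round(1)[:2],'ext',(hi-lo).round()[:2])
# cap circles by height
p,d=ims['top'];P=cloud('top',d)
m=(P[...,2]>85)&(P[...,0]>300)&(P[...,0]<800)&(abs(P[...,1])<350)
nc,l,st,ce=cv2.connectedComponentsWithStats(m.astype(np.uint8))
for i in range(1,nc):
    if st[i,4]>20:
        q=P[l==i]; print(ce[i],st[i],q.mean(0).round(1),q[:,2].max())
print(sense()['clock'])
E
```

```text
top bottle_red 0.72 [242. 234.  24.  24.] 350 z [ 54.  94. 118.] mid [578.3  56.8] ext [36. 38.]
top bottle_red 0.53 [277. 259.  22.  20.] 325 z [ 88.  94. 118.] mid [533.  -12.2] ext [36. 36.]
top bottle_blue 0.8 [298. 225.  23.  22.] 338 z [ 46.  94. 118.] mid [601.9 -58.7] ext [37. 36.]
top bottle_blue 0.68 [273. 227.  25.  24.] 356 z [34. 38. 42.] mid [592.5   1.2] ext [41. 40.]
top bottle_blue 0.65 [277. 170.  23.  25.] 420 z [ -1.  81. 107.] mid [717.3  -9.6] ext [39. 39.]
top bottle_yellow 0.7 [243. 233.  24.  22.] 384 z [ 10.  93. 117.] mid [579.   61.2] ext [38. 48.]
top bottle_yellow 0.31 [277. 258.  19.  22.] 317 z [ 88.  94. 118.] mid [533.9 -12.1] ext [36. 36.]
top pan 0.66 [274. 258.  31.  28.] 311 z [ 6. 11. 88.] mid [532.8 -12.8] ext [58. 59.]
top pan 0.61 [272. 228.  23.  25.] 338 z [35. 39. 42.] mid [5.934e+02 3.000e-01] ext [39. 39.]
top pan 0.46 [249. 236.  21.  26.] 192 z [ 7. 11. 17.] mid [579.7  47.7] ext [56. 39.]
top coaster_red 0.76 [300. 225.  30.  28.] 321 z [ 7. 11. 89.] mid [602.6 -61.4] ext [57. 59.]
top coaster_red 0.67 [320. 131.  36.  37.] 998 z [ 3.
[... 1526 characters left out ...]
 24.  13.] 324 z [0. 4. 7.] mid [ 529.2 -285.7] ext [69. 71.]
scene cork_mat 0.64 [290. 184.  16.  42.] 689 z [ 14.  67. 116.] mid [603.3 -49.4] ext [37. 30.]
scene cork_mat 0.62 [323. 179.  18.  32.] 316 z [ 56.  92. 116.] mid [536.3  -2.5] ext [34. 29.]
scene clay_pot 0.79 [202. 209.  32.  40.] 1070 z [ 5. 47. 70.] mid [804.2 -94.8] ext [63. 66.]
[277.36  165.376] [271 159  14  13 125] [717.5  -9.8 102.1] 107.77910553324602
[300.22560976 223.4054878 ] [290 214  21  20 328] [602.3 -58.6 100.1] 119.49234270973216
[242.09337349 233.63253012] [232 224  21  20 332] [578.7  56.7  99.9] 118.46835721312175
[276.02670623 257.24035608] [266 247  21  21 337] [533.8 -12.2  99.7] 119.25454368862938
1.2
```

View pics/crop_top.png

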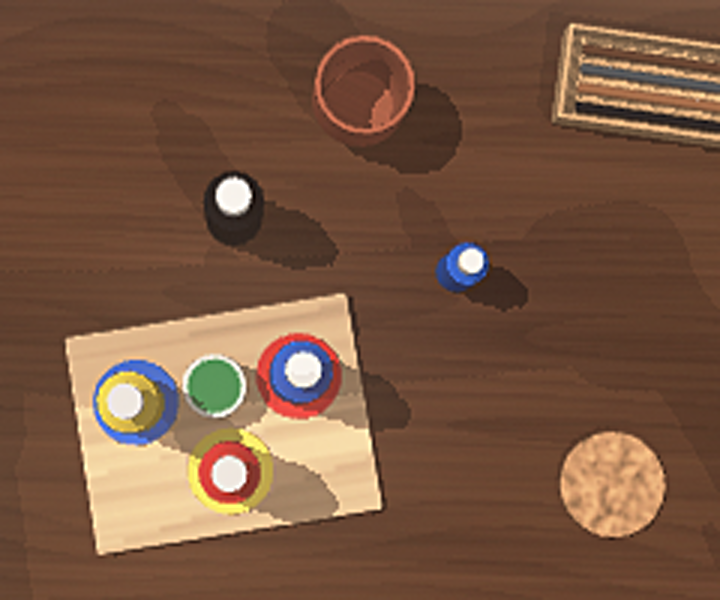

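View pics/crop_scene.png

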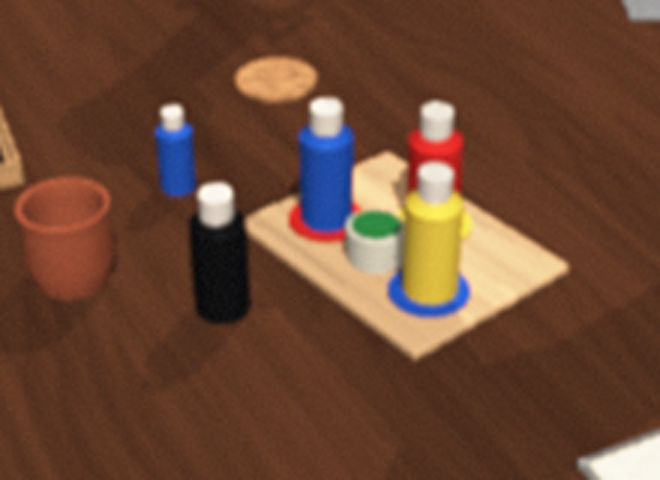

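The crops confirm the choice: the large blue bottle stands on the red coaster, and the small blue and black bottles are distractors off the board. Next I'll refine the centres and check reachability.

Run:
```python
from h import *
for n in("top","scene"):
    p,d=camera(n);P=cloud(n,d)
    hi=p.min(2)>150
    for nm,c in dict(red=(534,-12),blue=(602,-59),yel=(579,57)).items():
        m=(np.hypot(P[...,0]-c[0],P[...,1]-c[1])<26)&(P[...,2]>108)
        v,u=np.nonzero(m)
        if len(u): print(n,nm,len(u),onplane(n,(u.min()+u.max())/2,(v.min()+v.max())/2,115).round(1))
    hsv=cv2.cvtColor(p,cv2.COLOR_RGB2HSV).astype(int)
    m=(hsv[...,0]>45)&(hsv[...,0]<80)&(hsv[...,1]>100)&(np.hypot(P[...,0]-593,P[...,1])<40)
    v,u=np.nonzero(m); print(n,'pan',len(u),onplane(n,(u.min()+u.max())/2,(v.min()+v.max())/2,38).round(1))
    m=(P[...,2]<14)&(p.min(2)>140)&(P[...,1]>230)&(P[...,1]<400)&(P[...,0]>340)&(P[...,0]<620)
    v,u=np.nonzero(m); Q=np.array([onplane(n,a,b,6)[:2] for a,b in zip(u,v)],np.float32)
    print(n,'tray',cv2.minAreaRect(Q))
# reach
def ori(a):
    y=np.array([np.cos(a),np.sin(a),0]);z=np.array([0,0,-1.]);return R.from_matrix(np.stack([np.cross(y,z),y,z],1)).as_rotvec()
for nm,x,y in(("red",534,-12),("blue",602,-59),("yel",579,57),("t1",414,312),("t3",550,321),("cork",530,-288)):
    for a in np.radians([-90,-78.5,0,11.5,90,101.5,180,191.5]):
        for z in(50,180):
            q=ik([x,y,z],ori(a)); print(nm,round(np.degrees(a)),z,None if q is None else np.round(q,2)) if z==180 or q is None else 0
```

```text
top red 113 [533.8 -12.3 115. ]
top blue 112 [603.5 -58.4 115. ]
top yel 113 [578.7  56.7 115. ]
top pan 195 [5.934e+02 4.000e-01 3.800e+01]Traceback (most recent call last):
  File "<stdin>", line 13, in <module>
  File "h.py", line 8, in onplane
    f,cx,cy,p,M=K(n); d=M@np.array([(u-cx)/f,(v-cy)/f,1.0]); return p+d*(z-p[2])/d[2]
                ~^^^
  File "h.py", line 5, in K
    m=camera_model(n); f=210/np.tan(np.radians(m['fovy']/2))
ValueError: time passes only in moves, steps and waits
```

```bash
sed -i 's/^def K(n):/from functools import lru_cache\n@lru_cache\ndef K(n):/' h.py
cat >> h.py <<'E'
def ori(a):
    y=np.array([np.cos(a),np.sin(a),0]);z=np.array([0,0,-1.]);return R.from_matrix(np.stack([np.cross(y,z),y,z],1)).as_rotvec()
E
python3 - <<'E'
from h import *
for n in("top","scene"):
    p,d=camera(n);P=cloud(n,d)
    for nm,c in dict(red=(534,-12),blue=(602,-59),yel=(579,57)).items():
        m=(np.hypot(P[...,0]-c[0],P[...,1]-c[1])<26)&(P[...,2]>108)
        v,u=np.nonzero(m)
        if len(u): print(n,nm,len(u),np.nanmean(P[m],0).round(1),onplane(n,(u.min()+u.max())/2,(v.min()+v.max())/2,115).round(1))
    m=(P[...,2]<14)&(p.min(2)>140)&(P[...,1]>230)&(P[...,1]<400)&(P[...,0]>340)&(P[...,0]<620)
    v,u=np.nonzero(m); Q=np.array([onplane(n,a,b,6)[:2] for a,b in zip(u,v)],np.float32)
    print(n,'tray',cv2.minAreaRect(Q))
for nm,x,y in(("red",534,-12),("blue",602,-59),("yel",579,57),("t1",414,312),("t3",550,321),("cork",530,-288)):
    for a in np.radians([-90,-78.5,0,11.5,90,101.5,180,191.5]):
        for z in(50,180):
            q=ik([x,y,z],ori(a))
            if z==180 or q is None: print(nm,round(np.degrees(a)),z,None if q is None else np.round(q,2))
print(sense()['clock'])
E
```

```text
top red 113 [533.5 -12.2 115.2] [533.8 -12.3 115. ]
top blue 112 [602.7 -58.9 114.8] [602.5 -58.5 115. ]
top yel 115 [578.8  57.  114.7] [578.7  56.7 115. ]
top tray ((481.7424011230469, 315.16644287109375), (119.8291244506836, 218.2762908935547), 87.3156509399414)
scene red 70 [533.6  -6.3 113.8] [536.2  -3.2 115. ]
scene blue 69 [602.7 -52.4 113.8] [604.1 -49.4 115. ]
scene yel 83 [578.9  63.5 113.9] [579.5  64.6 115. ]
scene tray ((481.16424560546875, 320.65533447265625), (121.32139587402344, 219.51113891601562), 86.96694946289062)
red -90 180 [ 0.33  0.25 -0.43  1.91  0.12  1.01 -1.73]
red -78 180 [ 0.34  0.25 -0.45  1.91  0.13  1.01 -1.53]
red 0 180 [ 0.44  0.27 -0.56  1.9   0.17  1.01 -0.19]
red 12 180 [ 0.45  0.27 -0.57  1.9   0.17  1.02  0.  ]
red 90 180 [ 0.56  0.3  -0.71  1.9   0.23  1.03  1.33]
red 102 180 [ 0.59  0.3  -0.73  1.9   0.24  1.03  1.52]
red 180 180 [-1.11  0.62  1.39  1.97 -0.68  1.15 -2.59]
red 192 180 [-1.11  0.62  1.39  1.97 -0.68  1.15 -2.39]
blue -90 180 [ 0.29  0.37 -0.32  1.74  0.13  1.05 -1.64]
blue -78 180 [ 0.32  0.37 -0.36  1.74  0.15  1.05 -1.46]
b
[... 1409 characters left out ...]
 1.64  0.53  1.18 -0.77]
t3 90 180 [ 0.14  0.62 -1.    1.64  0.56  1.19  0.58]
t3 102 180 [ 0.14  0.62 -1.    1.64  0.56  1.19  0.78]
t3 180 180 [ 0.26  0.77 -1.25  1.64  0.76  1.3   2.02]
t3 192 180 [ 0.26  0.77 -1.25  1.64  0.76  1.3   2.22]
cork -90 180 [ 0.51  0.35 -0.09  1.76  0.04  1.04 -1.17]
cork -78 180 [ 0.52  0.35 -0.11  1.76  0.04  1.04 -0.98]
cork 0 180 [ 0.69  0.37 -0.32  1.75  0.13  1.05  0.33]
cork 12 180 [ 0.72  0.37 -0.35  1.75  0.15  1.05  0.52]
cork 90 180 [ 0.87  0.4  -0.54  1.74  0.23  1.06  1.82]
cork 102 180 [ 0.89  0.41 -0.57  1.74  0.24  1.07  2.01]
cork 180 180 [ 0.32  0.35  0.13  1.77 -0.05  1.03 -2.67]
cork 192 180 [ 0.35  0.35  0.1   1.77 -0.04  1.03 -2.48]
1.35
```

Both cameras agree in x. They differ by about 5 mm in y, so I'll use the midpoint for now and calibrate on the first grasp, with the jaws opening along y. Yellow goes first.

```bash
cat >> h.py <<'E'
A=np.radians(101.5); O=ori(A); ZT=190.
def st(t=""):
    s=sense(); print(t,'t',round(s['clock'],1),'pos',s['position'].round(1),'F',s['contact_force'].round(1),'w',round(s['grip_width'],3),flush=True); return s
def pick(x,y,zt,squeeze=30,zup=ZT):
    s=sense()['position']
    if np.hypot(s[0]-x,s[1]-y)>3: move_l([x,y,max(s[2],ZT)],O,300)
    move_l([x,y,zt],O,150); st('down'); gripper_close(squeeze); st('grip'); move_l([x,y,zup],O,150); return st('up')
def place(x,y,zt,zup=ZT):
    s=sense()['position']; move_l([x,y,s[2]],O,220); move_l([x,y,zt+15],O,150); move_l([x,y,zt],O,40); st('placed'); ungrasp(); move_l([x,y,zup],O,180); st('clear')
E
python3 - <<'E'
from h import *
move_to([579,59,ZT],O); st()
move_l([579,59,56],O,150); st('down'); gripper_close(30); st('grip')
p,d=camera('scene'); save('pics/g1.png',p,(180,60,440,290),3)
move_l([579,59,ZT],O,120); st('up')
E
```

```text
t 3.9 pos [579.3  57.3 189.8] F [ 0.2 -0.7  0.4] w 0.999
down t 5.0 pos [580.1  59.4  57. ] F [ 0.3  1.2 -0.4] w 1.001
grip t 5.5 pos [579.6  59.2  56.8] F [-0.5  0.1  3.3] w 0.48
up t 6.8 pos [578.2  58.7 188.9] F [ 0.   0.1 -0.1] w 0.482
```

View pics/g1.png

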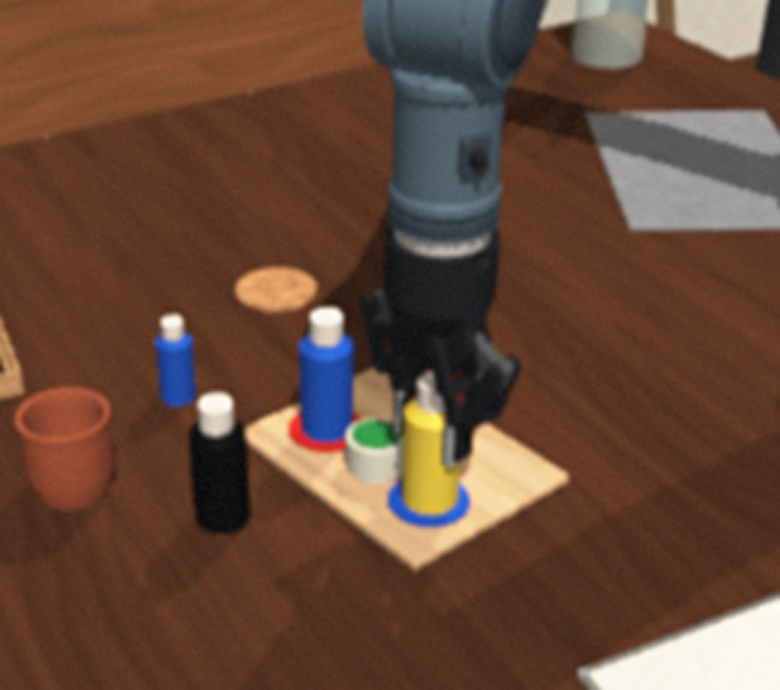

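Run:
```python
from h import *
place(550,314.8,51.5)
p,d=camera('top'); save('pics/t1.png',p)
for n in('top','scene'):
    p,d=camera(n);P=cloud(n,d)
    for c in((550,315),(534,-10),(602,-57)):
        m=(np.hypot(P[...,0]-c[0],P[...,1]-c[1])<28)&(P[...,2]>100)
        if m.sum()>5: print(n,c,P[m].mean(0).round(1))
save('pics/s1.png',p)
```

```text
placed t 9.6 pos [550.2 315.   51.8] F [-0.3  0.1  1.7] w 0.481
clear t 11.0 pos [549.3 314.  188.7] F [0.5 0.6 0.3] w 0.996
top (550, 315) [540.9 308.6 124.1]
top (534, -10) [533.5 -12.2 115. ]
top (602, -57) [602.7 -58.7 114.9]
scene (550, 315) [559.3 321.8 309.8]
scene (534, -10) [534.8  -4.8 110.9]
scene (602, -57) [603.3 -50.8 111. ]
```

View pics/s1.png

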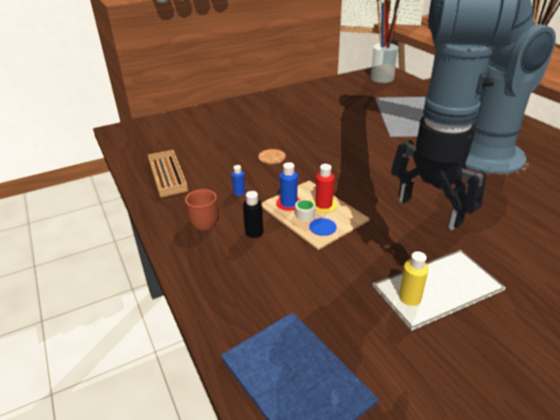

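View pics/t1.png

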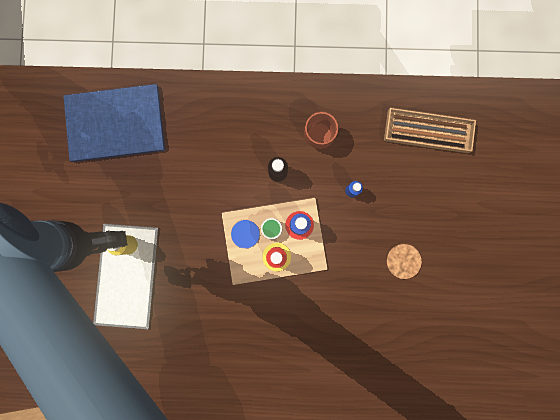

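Yellow stands on the tray. Before picking red, I'll measure where it landed to calibrate the cameras.

Run:
```python
from h import *
move_l([534,-10,ZT],O,300)
st()
for n in('top','scene'):
    p,d=camera(n);P=cloud(n,d)
    m=(np.hypot(P[...,0]-550,P[...,1]-315)<28)&(P[...,2]>105)&(P[...,2]<120)
    if m.sum()>5: print(n,P[m].mean(0).round(1),m.sum())
    m=(np.hypot(P[...,0]-550,P[...,1]-315)<40)&(P[...,2]>20)&(P[...,2]<120)
    lo,hi=np.percentile(P[m],[1,99],axis=0); print((lo+hi)/2,hi-lo)
    hsv=cv2.cvtColor(p,cv2.COLOR_RGB2HSV)
    m=(abs(hsv[...,0].astype(int)-110)<10)&(hsv[...,1]>180)&(np.hypot(P[...,0]-579,P[...,1]-60)<45)
    v,u=np.nonzero(m)
    if len(u): (a,b),_=cv2.minEnclosingCircle(np.stack([u,v],1).astype(np.float32)); print(n,'bluecoaster',len(u),onplane(n,a,b,11),onplane(n,u.mean(),v.mean(),11))
```

```text
t 12.4 pos [534.   -7.8 190.1] F [0.4 0.  0. ] w 0.999
top [549.8 312.5 109.6] 118
[550.06216864 309.34020096  67.60477239] [39.01252062 34.66436234 88.92022199]
top bluecoaster 25 [581.75411222  58.24649982  11.        ] [594.47696712  71.2000318   11.        ]
scene [550.1 317.6 109.5] 129
[552.27911025 319.18438177  66.31622386] [34.92283679 36.03944297 89.45098762]
scene bluecoaster 299 [580.23477871  63.19076327  11.        ] [580.41277723  62.78306538  11.        ]
```

Yellow was released at y = 314.8. Top reads 312.5 and scene 317.6, so the midpoint is right (top + 2.3 mm). Continuing with red and blue.

Run:
```python
from h import *
pick(534,-10,56); place(482,318,51.5)
pick(602.6,-56.5,56); place(414,321,51.5)
move_l([593.3,2.7,ZT],O,300); st()
for n in('top','scene'):
    p,d=camera(n);P=cloud(n,d); save(f'pics/{n}2.png',p)
    for c in((550,315),(482,318),(414,321)):
        m=(np.hypot(P[...,0]-c[0],P[...,1]-c[1])<28)&(P[...,2]>102)&(P[...,2]<120)
        if m.sum()>5: print(n,c,P[m].mean(0).round(1))
```

```text
down t 13.5 pos [535.   -9.7  56.9] F [0. 0. 1.] w 0.997
grip t 14.0 pos [534.6  -9.9  56.8] F [-0.3 -0.3  4.5] w 0.479
up t 15.1 pos [532.9 -10.2 188.8] F [-0.2 -0.2 -2.1] w 0.485
placed t 18.2 pos [482.3 318.   51.8] F [-0.4 -0.5  2.4] w 0.48
clear t 19.6 pos [481.4 317.2 188.8] F [ 0.3 -0.7 -0.2] w 0.998
down t 22.1 pos [603.7 -56.3  57.1] F [-0.3  0.4  0.1] w 0.998
grip t 22.6 pos [603.3 -56.8  56.9] F [-0.4 -0.6  5.1] w 0.482
up t 23.6 pos [601.4 -56.7 188.6] F [-0.7 -0.8 -1.5] w 0.481
placed t 27.2 pos [414.4 321.   51.8] F [-0.1 -0.8  3.9] w 0.481
clear t 28.6 pos [413.4 320.2 188.9] F [-0.1  0.4 -0.1] w 0.999
 t 30.0 pos [592.3   5.6 189.9] F [ 0.1 -0.  -0.4] w 1.001
top (550, 315) [549.9 312.  108.9]
top (482, 318) [481.6 314.2 108.9]
top (414, 321) [414.6 317.  108.8]
scene (550, 315) [550.7 318.1 109. ]
scene (482, 318) [482.4 320.7 108.8]
scene (414, 321) [415.9 323.7 108.8]
```

View pics/scene2.png

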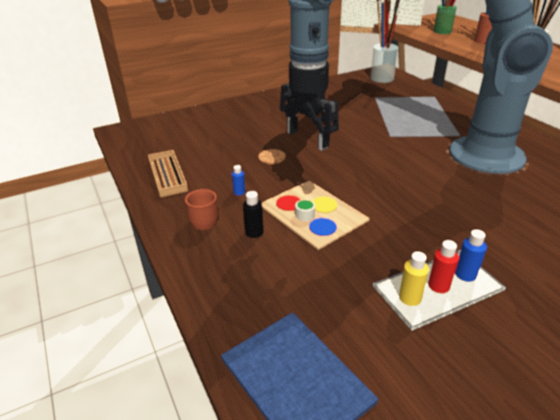

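View pics/top2.png

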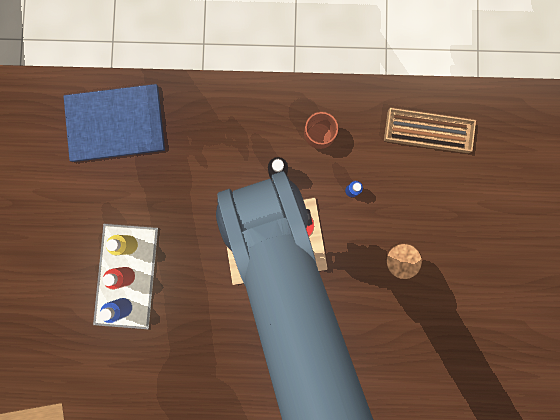

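All three bottles stand well inside the tray. Now the pan.

Run:
```python
from h import *
pick(593.3,2.7,14,30,130); place(530.5,-288.2,10.7,150)
move_l([530,-100,190],O,300)
for n in('top','scene'):
    p,d=camera(n);P=cloud(n,d); save(f'pics/{n}3.png',p,(200,120,460,300) if n=='top' else (180,100,400,265),3)
    m=(np.hypot(P[...,0]-530,P[...,1]+288)<40)&(P[...,2]>28)&(P[...,2]<45)
    if m.sum()>5: print(n,P[m].mean(0).round(1),m.sum())
st()
```

```text
down t 31.4 pos [594.4   2.9  15.2] F [ 1.  -0.5  0.2] w 1.003
grip t 31.9 pos [593.9   2.7  14.9] F [-0.4 -0.2  4.5] w 0.529
up t 32.8 pos [592.2   2.4 128.8] F [-0.1 -0.6 -0. ] w 0.527
placed t 35.7 pos [ 530.5 -288.5   10.9] F [-0.1 -0.4  2.2] w 0.522
clear t 37.1 pos [ 529.4 -288.   148.8] F [-0.4 -0.3  0.6] w 1.001
top [ 530.6 -292.9   34.9] 311
scene [ 530.2 -282.7   34. ] 125
 t 38.0 pos [ 529.3 -103.4  188.9] F [-0.7 -0.2  1.2] w 0.999
```

View pics/scene3.png

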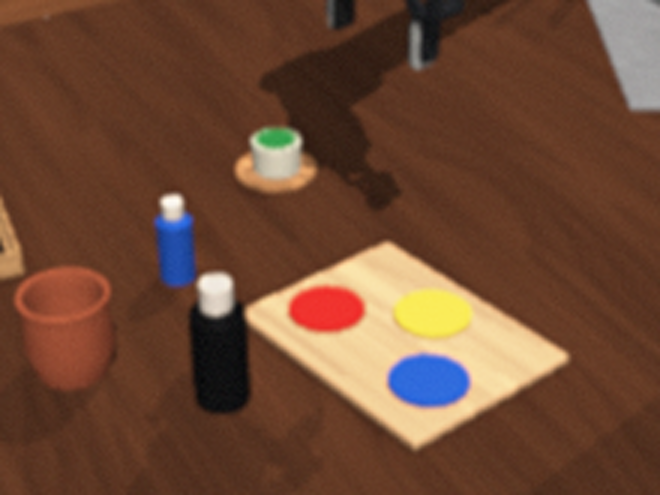

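View pics/top3.png

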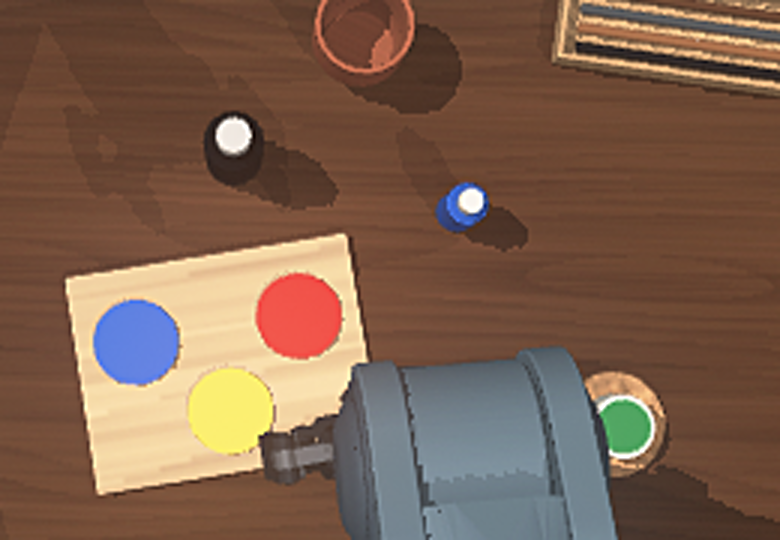

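The pan sits on the cork. The bare coasters are now visible, so I'll measure their centres directly before bringing the bottles back.

Run:
```python
from h import *
move_l([550,200,ZT],O,300)
for n in('top','scene'):
    p,d=camera(n);P=cloud(n,d);hsv=cv2.cvtColor(p,cv2.COLOR_RGB2HSV).astype(int)
    for nm,h,c in(('red',0,(602.6,-56.5)),('yellow',29,(534,-10)),('blue',110,(579,59))):
        m=(np.minimum(abs(hsv[...,0]-h),180-abs(hsv[...,0]-h))<7)&(hsv[...,1]>150)&(np.hypot(P[...,0]-c[0],P[...,1]-c[1])<40)
        v,u=np.nonzero(m)
        if len(u)>20: (a,b),(w,hh),_=cv2.fitEllipse(cv2.convexHull(np.stack([u,v],1).astype(np.float32))); print(n,nm,len(u),round(w,1),round(hh,1),onplane(n,a,b,11).round(1))
    if n=='top':
        m=(P[...,2]>25)&(np.hypot(P[...,0]-530,P[...,1]+288)<40); v,u=np.nonzero(m); print('pan',onplane(n,(u.min()+u.max())/2,(v.min()+v.max())/2,34),len(u))
        m=(hsv[...,1]>60)&(p[...,0]>130)&(np.hypot(P[...,0]-530,P[...,1]+288)<55); v,u=np.nonzero(m); print('cork',onplane(n,(u.min()+u.max())/2,(v.min()+v.max())/2,4),len(u))
        save('pics/cork.png',p,(350,200,470,320),5)
st()
```

```text
top red 621 27.9 28.1 [602.7 -60.7  11. ]
top yellow 131 27.6 27.7 [532.8 -12.4  11. ]
top blue 104 27.0 27.6 [580.5  57.5  11. ]
pan [ 530.61070905 -289.86165462   34.        ] 379
cork [ 530.56771867 -291.41942583    4.        ] 554
scene red 290 15.0 24.4 [602.  -54.7  11. ]
scene yellow 284 14.7 24.1 [532.6  -7.   11. ]
scene blue 324 15.7 25.2 [580.3  63.2  11. ]
 t 39.2 pos [550.6 197.  189.5] F [ 0.4  0.4 -0.3] w 1.002
```

View pics/cork.png

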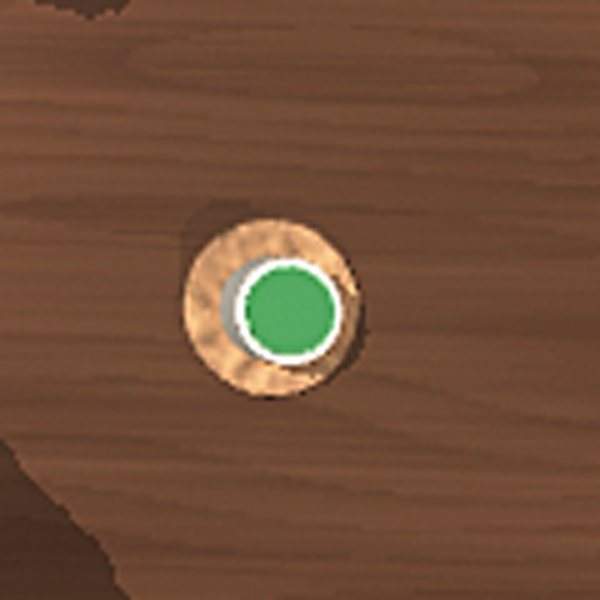

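The pan is centred on the mat. Returning the bottles now, each to its own colour.

Run:
```python
from h import *
C=dict(red=(602.4,-57.8),yellow=(532.8,-9.9),blue=(580.4,60.2))
for k,(x,y) in dict(red=(482,318),yellow=(550,314.8),blue=(414,321)).items():
    print(k); pick(x,y,51); assert .4<sense()['grip_width']<.55; place(*C[k],56.6)
move_l([450,250,ZT],O,300)
for n in('top','scene'):
    p,d=camera(n);P=cloud(n,d); save(f'pics/{n}4.png',p); save(f'pics/{n}4c.png',p,(200,180,440,310) if n=='top' else (200,130,400,270),3)
    for k,c in C.items():
        m=(np.hypot(P[...,0]-c[0],P[...,1]-c[1])<28)&(P[...,2]>108)&(P[...,2]<122)
        if m.sum()>5: print(n,k,P[m].mean(0).round(1))
st()
```

```text
red
down t 40.9 pos [482.8 318.7  52. ] F [ 0.5  0.2 -0.3] w 0.996
grip t 41.4 pos [482.6 318.5  51.8] F [0.1 0.5 3.6] w 0.484
up t 42.4 pos [481.3 317.2 188.7] F [-0.8 -0.3 -1.1] w 0.485
placed t 45.8 pos [602.6 -58.   56.9] F [-1.   0.4  2.2] w 0.482
clear t 47.2 pos [601.4 -58.1 188.8] F [-0.  -0.7 -0.2] w 0.999
yellow
down t 49.7 pos [550.8 315.6  52.2] F [0.  0.4 0.4] w 0.997
grip t 50.2 pos [550.5 315.3  51.9] F [-1.1 -0.1  3.7] w 0.478
up t 51.3 pos [549.3 313.9 188.6] F [-0.4  0.4 -1.5] w 0.479
placed t 54.4 pos [533.  -10.1  56.8] F [-0.7 -0.9  2.8] w 0.482
clear t 55.8 pos [531.8 -10.2 188.9] F [-0.5  0.4 -0.3] w 0.999
blue
down t 58.2 pos [414.7 321.7  51.9] F [ 0.8 -0.2 -0.3] w 0.997
grip t 58.6 pos [414.5 321.1  51.7] F [-0.5 -1.5  5.2] w 0.484
up t 59.7 pos [413.3 320.1 188.8] F [-0.   0.2 -2.1] w 0.481
placed t 62.7 pos [580.6  60.   56.8] F [-0.6  0.2  1.8] w 0.481
clear t 64.1 pos [579.5  59.7 188.9] F [-0.  -0.6 -0.1] w 0.996
top red [601.5 -60.2 115. ]
top yellow [532.5 -12.  114.6]
top blue [580.5  57.1 114.9]
scene red [601.3 -54.2 113.7]
scene yellow [532.7  -6.  114. ]
scene blue [580.5  63.1 113.9]
 t 65.2 pos [451.5 247.6 189.4] F [-0.  -0.3 -0.6] w 0.998
```

View pics/scene4c.png

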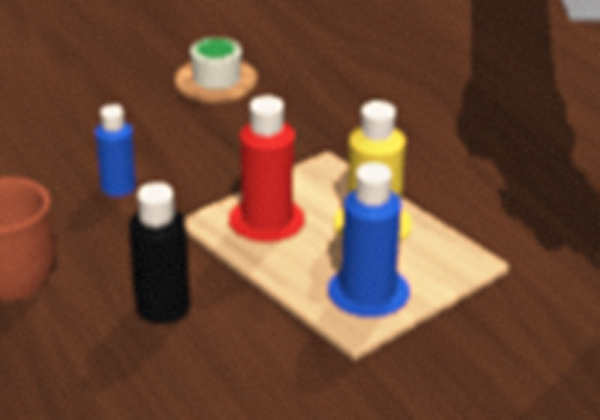

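View pics/top4c.png

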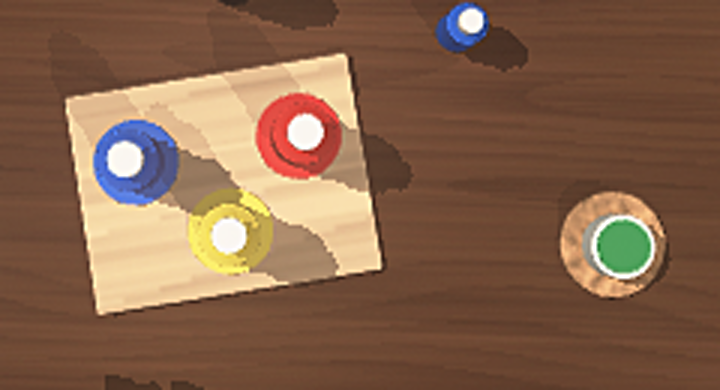

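All the bottles stand upright and centred on their own coasters, within about 1 mm, and the pan is on the cork. The gripper is clear, so I'm handing in.

Run:
```python
from bench import *
hold(0.5); print(job_done()); print(sense()['clock'])
```

```text
the job is handed in; nothing more can be done
None
the job is handed in; nothing more can be done
```

The job is done and handed in at about 66 s of the 128 s allowed. I stood the yellow, red and blue bottles on the white tray, then set the green pan on the cork mat. After that I put each bottle back on the coaster of its own colour.

**Last checks:**
- Both cameras show all three bottles upright, each within about 1.5 mm of its coaster's centre.
- From above, the pan was within about 2 mm of the mat's centre.
- The gripper was open and well clear at hand-in.
- I left the clay pot and the small blue and black look-alike bottles alone; none of the moves went near them, but I did not re-measure the pot at the end.
- The highest contact force I read was about 5 N.

**Disagreement:** the two cameras differed by about 5–6 mm in y. I used the midpoint, which matched where the gripper released the first bottle.

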